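Rock a blue module into the marking nest

TASK

Load the blue module into the nest of the marking fixture, upright with its terminals up: put one end in low against the brass spring pusher, push the pusher back, rock the other end down until the module lies flat and fully home on the nest floor, and let go. Either end may go to the pusher. Work gently: the nest must not be forced, so a light touch throughout, and leave the other things on the bench where they are.

Things in the scene. Friction and masses are not known exactly. Their poses are not given: they have to be found in the camera images.
- module_center (a point): centre (half-way up) of the loose blue moulded module, a rectangular block 70 mm long (its x) x 30 mm wide (its y) x 44 mm high (its z, up), 0.10 to 0.19 kg, white panel and small brass terminals on its flat top; it stands on the bench at the start. Grip it across its 30 mm width, in its upper half. The two ends are alike.
- fixture: marking fixture, fixed: dark steel plate 170 mm (its x) x 90 mm (its y) x 8 mm; origin at the centre of its underside, z up. On it an aluminium nest 97 x 50 mm with an open-topped pocket along x, brass pusher and red heel block at the +x end, plain toe wall at the -x end. Seated, the module's centre is 36 mm above this origin. All contact forces on it, added up, must stay below 40 N.
- pocket_nominal (a point): point on the plate's frame (axes as the fixture): nominal pocket centre, at pocket floor height, 14 mm above the bench. But the nest sits in slotted holes, clamped with a shift s anywhere from -5 to +5 mm along x that NO given pose shows: find it by feel. Pocket 32 mm wide, centred on y = 0; rails, toe wall and heel block rise 12 mm above its floor; rails have 3 mm bevels on top.
- pusher_nominal (a point): nominal place (true place: s further along x) of the free pusher's front face, at its top edge, 33 mm from pocket_nominal towards +x. Pusher 24 mm wide, top 8 mm above the pocket floor. It slides 8 mm to +x: 4 N to start, 10 N at full stroke, damped (90 N s/m), then a hard stop. The red heel block's face is 9 mm beyond the free pusher's face.
- toe_nominal (a point): nominal place (true place: s further along x) of the toe wall's inner face, at its top edge, 33 mm from pocket_nominal towards -x. So 66 mm is open to the free pusher, for a 70 mm module, and 74 mm with the pusher fully back; the spring then holds the seated module against the toe wall.
- grey_module: bystander: grey block 52 x 30 x 36 mm, loose; origin under its centre
- capacitor: bystander: black and silver can, 38 mm across, 55 mm high, loose; origin under its centre
- stop_bar: bystander: red bar 160 x 14 x 10 mm, loose, along its x; origin under its centre
- driver: bystander: screwdriver lying on the bench, along its x; origin under it
- cleaner: bystander: clear bottle with blue cap, 48 mm across, 110 mm high, loose; origin under its centre
- gauge_puck: bystander: brass puck 44 mm across, 18 mm high with a 12 mm stem, loose; origin under its centre
There are look-alikes about, which are no part of the job. There is more than one size of the fixture; the one meant has the size given above.

How it is judged:
By the outcome, as a careful person would: the job done as asked, in the order asked, and still so for the second after the job is handed in, with the robot touching nothing.
It also fails if it takes over 64 s, if anything falls off the work surface, if the arm or the gripper's body presses on something with over 40 N, if the wrist force passes 120 N, or if a joint passes its speed limit or range.

ROBOT

A 6-joint arm with a two-finger parallel gripper is mounted at the origin on the work surface. World frame = base frame: x ahead of the robot, y to its left, z up, the work surface at z = 0. Lengths are in m, angles in rad, forces in N, time in s.
With the tool pointing down it reaches from about 0.35 to 1 m from the base axis. Payload 7.1 kg.
Tool frame: the origin (TCP) lies between the finger pads; the fingertips stand 11 mm ahead of it and the grasp point (between the pads) lies 8 mm behind it (arm.nose_length is the distance from the TCP to the fingertips, in m); x points along the fingers, z is the direction in which the jaws open and shut, and the axes are right-handed (so a half turn about x gives the same grasp; the last joint's range is limited). The gripper opens to 85 mm and grips with 20 to 120 N. Pads are 22 mm wide; open, the fingers measure 114 mm over their backs; the gripper's body (76 mm by 85 mm) begins 54 mm behind the grasp point. The pads swing forward as they close: fully open they stand 13 mm farther back than shut.
Start: joints at [-1.338, 0.423, 1.63, -0, 1.089, -0.019], TCP at [0.156, -0.605, 0.242] pointing down, gripper open.
Joint ranges: [-3, 3], [-0.9, 2.11], [0.09, 2.58], [-1.31, 4.45], [0.11, 2.69], [-2.54, 2.54]. Speed limits (rad/s): [2.39, 2.39, 3.01, 3.14, 3.14, 3.14].

INTERFACE

Orientations are given as a rotation vector (axis times angle).
In Python, from workcell import arm gives the robot as it stands. The module is installed in compiled form; this text tells all that it offers.
- The arm moves only by the tool jog_arm, never from a script. Its argument "targets" is one flat list of numbers, 5 for each row, row after row: the shift along the tool's x, y, z in mm, then the turn about the tool's x in degrees, then the opening in per cent of the stroke, from 0 (shut) to 100 (fully open). In form: [tx, ty, tz, twist, hand, tx, ty, tz, twist, hand, ...]. A call has 1 to 12 rows; each row shifts and turns the commanded pose from where the row before left it, along the tool's axes as they then stand; what a row does not reach is not made up. A row lasts 1/10 s, in which the tool goes at most 50 mm and 8.59 degrees, less where a joint would pass 70% of its speed; a pose out of reach is approached as far as the arm can. A call is refused whole if a number of a shift passes 50 or a number of a turn 8.59, either way. A call with a gripper value outside its range is refused whole. The fingers move at their own pace and stop on an object; "newtons" is the grip in N (left out, the last holds). Time passes only in rows, so rows that do not move let the fingers close. It gives the time, the measured TCP pose, the force and the opening at its end, in the units of the state.
- arm.sense(): the state, without advancing time (a new reading comes with each control period).
- arm.capture(name): name is "side" or "top" or "wrist"; returns (picture, depth): 384x512x3 uint8, red, green, blue; 384x512 float32, m along the optical axis (not along the pixel's ray), 0 where there is no reading.
- arm.camera_info(name): a dict with "intrinsics" (3x3 intrinsics, pixels), "R" (3x3) and "t" (3): a world point X has camera coordinates R X + t. Camera axes: x right, y down, z forward; pixel columns grow to the right and rows downward; lengths in m; the calibration is good to about 2 mm. A picture is of the moment at which its call begins: read the wrist's pose just before it. camera_info takes no time and is no camera call; for the wrist camera it gives the pose at the moment of the call.
- arm.close_job(): hands the job in, once; it reports no verdict.
Trained networks look in the newest picture that a camera, given by its name, has taken for a name from the list of things; names that differ only in an ending like _2 or _b are one class to them, and where a whole thing is asked for, a point or a joint stands for the part that bears it (a point fixed in the world has none). Each returns a list of dicts, best first, with "p" (0 to 1); they miss things now and then, are a little off and sometimes report something else, mostly with a low value. They report only what shows in the picture. A call takes as long as a camera call. They do not tell look-alikes from the thing itself.
- arm.look_for(camera, target): "bbox" ([centre column, centre row, width, height] in pixels, round what is visible of it).
- arm.trace(camera, target): "mask" (384x512 bool, what is visible of it) and "bbox" ([centre column, centre row, width, height] in pixels, round what is visible of it).
The state is a dict: "time_s": time; "joint_positions": joint angles; "dq": joint speeds; "joint_efforts": joint torques, N m; "tool_pos": TCP position; "ee_rot": TCP orientation; "force": force on the tool from outside, world axes, zero at the start; "moment": the same for the moment, N m; "width": opening from 0.0 (shut) to 1.0 (fully open).
Only numpy, scipy, OpenCV 4.12 (cv2) and the standard library are available. Lean on these libraries where they do the work, as an engineer would, in place of code of your own. Each camera call takes 0.05 s, during which the arm holds its last target.

## Working session

There is one attempt and no reset: what is moved stays moved. The work goes in short steps, Python scripts to look and compute and a tool call to move; the robot and the scene stay as the last step left them, time stands still between calls to the robot, and variables do not carry over. Pictures are saved under pics/ and viewed, and the job is handed in when it is done.

Besides the shell and the picture viewer there is one more tool, called as a command line: name --argument value ..., lists and objects as JSON in quotes. jog_arm: Moves the arm, as the interface text tells. Its arguments: {"type":"object","properties":{"targets":{"type":"array"},"newtons":{"type":"number"}},"required":["targets"]}

```bash
mkdir -p pics
cat > h.py <<'E'
import numpy as np, cv2
from workcell import arm
def snap(name, fn):
    im,d=arm.capture(name); np.savez(''+fn+'.npz',im=im,d=d,**{k:np.array(v) for k,v in arm.camera_info(name).items() if k in('intrinsics','R','t')})
    cv2.imwrite('pics/'+fn+'.png',cv2.cvtColor(im,cv2.COLOR_RGB2BGR)); return im,d
def world(fn):
    z=np.load(''+fn+'.npz'); d=z['d'];K=z['intrinsics'];R=z['R'];t=z['t']
    v,u=np.mgrid[:d.shape[0],:d.shape[1]]
    P=np.stack([(u-K[0,2])/K[0,0]*d,(v-K[1,2])/K[1,1]*d,d],-1)
    W=(P-t)@R; W[d==0]=np.nan
    return z['im'],W
E
python3 - <<'E'
from h import *
s=arm.sense(); print({k:np.round(v,3) for k,v in s.items()})
for c in('side','top','wrist'):
    snap(c,c+'0'); i=arm.camera_info(c); print(c,np.round(-np.array(i['R']).T@i['t'],3))
    if c!='wrist':
        for n in('module_center','fixture'):
            print(n,[(np.round(x['bbox']),round(x['p'],2)) for x in arm.look_for(c,n)])
E
```

```text
{'time_s': np.float64(0.0), 'joint_positions': array([-1.338,  0.424,  1.631, -0.   ,  1.089, -0.019]), 'dq': array([-0.001, -0.   ,  0.001,  0.001, -0.001, -0.002]), 'joint_efforts': array([-3.0000e-03, -5.5740e+01, -2.8174e+01, -0.0000e+00,  7.0000e-03,
       -0.0000e+00]), 'tool_pos': array([ 0.156, -0.605,  0.242]), 'ee_rot': array([ 1.023,  1.319, -1.021]), 'force': array([-0.182, -0.435, -0.884]), 'moment': array([ 0.047, -0.037, -0.037]), 'width': np.float64(1.0)}
side [-0.038  0.713  0.933]
module_center [(array([165., 220.,  24.,  33.]), 0.62)]
fixture [(array([274., 324., 128.,  95.]), 0.97), (array([309., 203.,  49.,  23.]), 0.86), (array([261., 161.,  63.,  34.]), 0.65)]
top [0.325 0.018 1.233]
module_center [(array([209., 146.,  16.,  28.]), 0.69)]
fixture [(array([176., 260.,  42.,  76.]), 0.93), (array([288., 228.,  27.,  40.]), 0.61)]
wrist [ 0.223 -0.589  0.375]
```

View pics/side0.png

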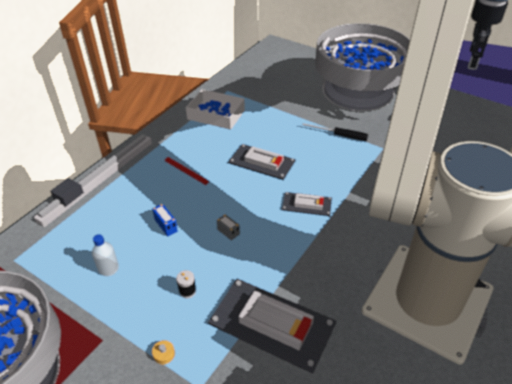

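View pics/top0.png

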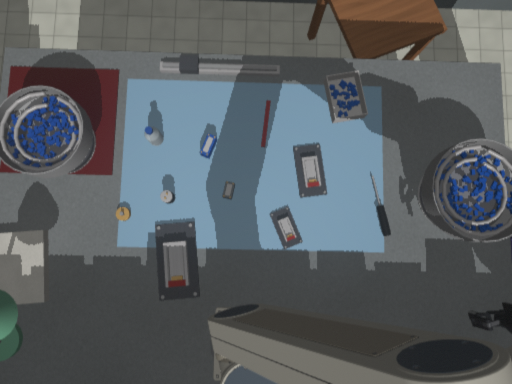

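The blue module is at top (209,146) and side (165,220). There are three fixtures in the top view: A (177,260), B (310,170) and C (287,227). The blue parts in the bowls and box are look-alikes too. Next I measure the sizes.

Run:
```python
from h import *
im,W=world('top0')
hsv=cv2.cvtColor(im,cv2.COLOR_RGB2HSV)
for n,(u,v) in dict(A=(177,260),B=(310,170),C=(287,227)).items():
    # dark plate region
    c=W[v,u]; 
    r=60
    m=np.zeros(im.shape[:2],np.uint8)
    m[max(0,v-45):v+45,u-28:u+28]=1
    z=W[...,2]
    m=((m>0)&(z>0.0045)&(z<0.05)).astype(np.uint8)
    nl,lab,st,_=cv2.connectedComponentsWithStats(m)
    k=1+np.argmax(st[1:,4]); P=W[lab==k][:,:2].astype(np.float32)
    (cc,sz,an)=cv2.minAreaRect(P); print(n,np.round(cc,4),np.round(sz,4),round(an,1),len(P), np.round(np.percentile(z[lab==k],[5,50,95]),4))
for cam in('top','side'):
    im,W=world(cam+'0')
    hsv=cv2.cvtColor(im,cv2.COLOR_RGB2HSV)
    b=W[(230 if cam=='side' else 180),(150 if cam=='side' else 300)]
    u,v=((209,146) if cam=='top' else (165,220))
    z=W[...,2]; m=np.zeros(z.shape,bool); m[v-22:v+22,u-22:u+22]=1
    m&=(z>0.03)&(z<0.06)
    P=W[m]; print(cam,len(P),np.round(np.percentile(P[:,2],[5,50,95]),4)); T=P[P[:,2]>0.038][:,:2].astype(np.float32); print(cv2.minAreaRect(T),T.mean(0))
im,W=world('side0')
cv2.imwrite('pics/sidecrop.png',cv2.resize(cv2.cvtColor(im[170:384,130:350],cv2.COLOR_RGB2BGR),None,fx=3,fy=2.8,interpolation=cv2.INTER_CUBIC)[:600])
```

```text
A [0.2537 0.2352] [0.2435 0.1328] 5.5 3061 [0.008  0.0133 0.0376]
B [ 0.5541 -0.1853] [0.1761 0.092 ] 8.1 1300 [0.0053 0.0097 0.0268]
C [ 0.3623 -0.1106] [0.1334 0.0656] 23.5 647 [0.0051 0.0084 0.0208]
top 220 [0.036  0.0432 0.0475]
((0.622344434261322, 0.14812341332435608), (0.030110862106084824, 0.07050521671772003), 69.29330444335938) [0.6216673  0.14812233]
side 329 [0.0335 0.0436 0.0468]
((0.6183467507362366, 0.14858421683311462), (0.030330324545502663, 0.07407692074775696), 69.37590789794922) [0.61663634 0.14989069]
```

View pics/sidecrop.png

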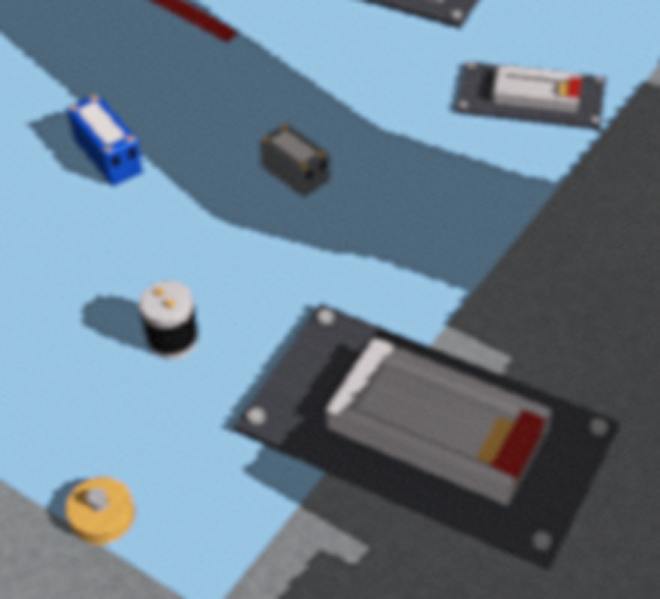

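Fixture B (top (310,170), about 170 x 90 mm) is the one meant. A is about 240 x 130 and C about 130 x 65. The module has its white panel up, and its top measures 70 x 30 at z≈0.044. Next I work out the wrist camera's geometry and the moves.

```bash
cat >> h.py <<'E'
from scipy.spatial.transform import Rotation as Ro
def tool():
    s=arm.sense(); return np.array(s['tool_pos']),Ro.from_rotvec(s['ee_rot']).as_matrix()
def go(target,yaw_z=None):
    p,R=tool(); d=R.T@(np.array(target)-p)*1000
    print('tool',np.round(p,4),'shift mm',np.round(d,1))
    if yaw_z is not None:
        # twist to bring tool z to given world direction (mod 180), horizontal
        z=R.T@np.array([np.cos(yaw_z),np.sin(yaw_z),0]); a=np.degrees(np.arctan2(-z[1],z[2])); a=(a+90)%180-90
        print('twist',round(a,2), 'q6',round(arm.sense()['joint_positions'][5],3))
E
python3 - <<'E'
from h import *
p,R=tool(); print(np.round(R,3))
i=arm.camera_info('wrist'); Rc=np.array(i['R']); c=-Rc.T@i['t']
print('cam in tool',np.round(R.T@(c-p),4)); print('cam axes in tool (cols)',np.round(R.T@Rc.T,3)); print(i['intrinsics'])
im,W=world('top0')
# red heel of B -> direction
hsv=cv2.cvtColor(im,cv2.COLOR_RGB2HSV)
m=((hsv[...,0]<8)|(hsv[...,0]>172))&(hsv[...,1]>120); m[:140]=0;m[210:]=0;m[:,:285]=0;m[:,335:]=0
print('heel',np.round(np.nanmean(W[m],0),4),m.sum())
go([0.48,-0.18,0.26])
E
```

```text
[[-0.     0.968  0.249]
 [ 0.     0.249 -0.968]
 [-1.     0.    -0.   ]]
cam in tool [-0.1325  0.0689  0.0011]
cam axes in tool (cols) [[-0.    -0.271  0.962]
 [ 0.001 -0.962 -0.271]
 [ 1.     0.001  0.   ]]
[[326.65770203   0.         256.16348633]
 [  0.         326.65770203 182.50269547]
 [  0.           0.           1.        ]]
heel [ 0.506  -0.1935  0.0249] 37
tool [ 0.1557 -0.6052  0.2421] shift mm [ -17.7  420.  -331. ]
```

Run:
```python
from h import *
go([0.59,-0.18,0.20],np.radians(8.1-90))
```

```text
tool [ 0.1557 -0.6052  0.2421] shift mm [  42.2  526.5 -303.5]
twist 6.33 q6 -0.019
```

jog_arm --targets '[0, 40, -23, 0, 100, 0, 40, -23, 0, 100, 0, 40, -23, 0, 100, 0, 40, -23, 0, 100, 0, 40, -23, 0, 100, 0, 40, -23, 0, 100, 0, 40, -23, 0, 100, 0, 40, -23, 0, 100, 0, 40, -23, 0, 100, 0, 40, -23, 0, 100, 0, 40, -23, 0, 100, 0, 40, -23, 0, 100]'

```text
time_s: 1.55
tool_pos: [0.5531, -0.2168, 0.2425]
ee_rot: [1.022, 1.318, -1.022]
force: [0.4, -0.8, 1.3]
width: 1.001
```

Run:
```python
from h import *
go([0.59,-0.18,0.20],np.radians(8.1-90))
```

```text
tool [ 0.5531 -0.2168  0.2425] shift mm [ 42.5  44.9 -26.5]
twist 6.34 q6 0.925
```

jog_arm --targets '[20, 23, -13, 0, 100, 22, 22, -13, 0, 100, 0, 0, 0, 6.3, 100, 0, 0, 0, 0, 100, 0, 0, 0, 0, 100]'

```text
time_s: 2.05
tool_pos: [0.589, -0.1822, 0.2005]
ee_rot: [1.102, 1.274, -1.102]
force: [-0.5, 0.1, -0.2]
width: 0.996
```

Run:
```python
from h import *
print(tool()[0]); snap('wrist','w1'); i,W=world('w1'); print(np.round(W[200,256],4))
```

```text
[ 0.58898016 -0.18216826  0.20051243]
[ 0.5501 -0.1892  0.0145]
```

View pics/w1.png

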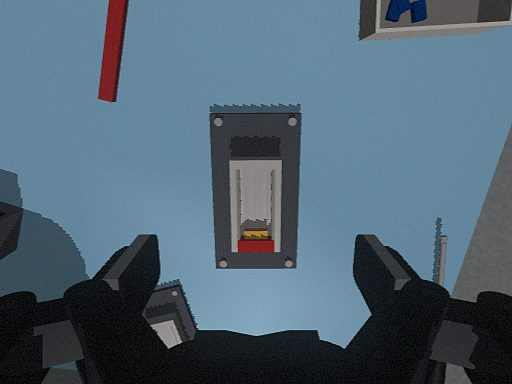

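The wrist view shows the plate at (256,190) with its corners at (210,113) to (297,268). The nest spans (231..281, 160..252), with brass at row 233 and the red heel at row 245. I now measure in the plate's frame.

Run:
```python
from h import *
im,W=world('w1'); z=W[...,2]
sub=np.zeros(z.shape,bool); sub[95:285,195:315]=1
bench=np.nanmedian(z[120:200,330:420]); print('bench z',bench)
m=(sub&(z>bench+.004)&(z<.05)).astype(np.uint8)
nl,lab,st,_=cv2.connectedComponentsWithStats(m); k=1+np.argmax(st[1:,4])
P=W[lab==k]; r=cv2.minAreaRect(P[:,:2].astype(np.float32)); print('plate',r)
# raised nest
n=P[(P[:,2]>bench+.022)&(P[:,2]<bench+.03)]; rn=cv2.minAreaRect(n[:,:2].astype(np.float32)); print('nest top',rn,len(n))
c=np.array(r[0]); 
for a in [r[2]]: 
    a=np.radians(a+ (180 if r[1][0]>r[1][1] else 90)); 
    ex=np.array([np.cos(a),np.sin(a)]); 
    if ex[0]>0: ex=-ex
    ey=np.array([-ex[1],ex[0]])
print('ex',ex,np.degrees(np.arctan2(ex[1],ex[0])))
f=(W[...,:2]-c)@np.stack([ex,ey],1)
# profile along x at |y|<9 and at rails
for name,lo,hi in(('mid',-.009,.009),('railL',.0185,.0235),('railR',-.0235,-.0185)):
    s=sub&(f[...,1]>lo)&(f[...,1]<hi)
    x=f[...,0][s]*1e3; zz=(z[s]-bench)*1e3; 
    b=np.round(x/2)*2; print(name,[(int(q),round(float(np.median(zz[b==q])),1)) for q in np.unique(b)])
for name,lo,hi in(('crossmid',-.02,.015),):
    s=sub&(f[...,0]>lo)&(f[...,0]<hi); y=f[...,1][s]*1e3; zz=(z[s]-bench)*1e3; b=np.round(y/1)*1
    print(name,[(int(q),round(float(np.median(zz[b==q])),1)) for q in np.unique(b)])
hsv=cv2.cvtColor(im,cv2.COLOR_RGB2HSV)
red=sub&((hsv[...,0]<8)|(hsv[...,0]>172))&(hsv[...,1]>150); br=sub&(hsv[...,0]>15)&(hsv[...,0]<32)&(hsv[...,1]>120)
for nme,q in(('red',red),('brass',br)): print(nme,q.sum(),np.round(np.percentile(f[q],[1,50,99],axis=0)*1e3,1).tolist(),np.round(np.percentile(z[q]-bench,[5,50,95])*1e3,1))
np.savez('fx.npz',c=c,ex=ex,ey=ey,bench=bench)
```

```text
bench z 0.0018836747664769387
plate ((0.5526154041290283, -0.18838557600975037), (0.17023803293704987, 0.09023123234510422), 8.551877975463867)
nest top ((0.5464228391647339, -0.18924935162067413), (0.09742303937673569, 0.05006948485970497), 8.491668701171875) 2451
ex [-0.98888163 -0.14870485] -171.44812202453616
mid [(-102, -0.3), (-100, 0.0), (-98, 0.0), (-96, 0.2), (-94, 0.0), (-92, 0.0), (-90, -0.3), (-88, -0.1), (-86, 0.3), (-84, 7.1), (-82, 7.4), (-80, 7.0), (-78, 7.2), (-76, 7.4), (-74, 7.5), (-72, 7.2), (-70, 7.3), (-68, 7.4), (-66, 7.2), (-64, 7.6), (-62, 7.4), (-60, 7.1), (-58, 7.1), (-56, 7.3), (-54, 7.4), (-52, 7.0), (-50, 7.5), (-48, 7.1), (-46, 7.5), (-44, 7.5), (-42, 17.3), (-40, 25.4), (-38, 25.2), (-36, 25.3), (-34, 25.4), (-32, 24.2), (-30, 13.3), (-28, 13.7), (-26, 13.4), (-24, 13.2), (-22, 13.6), (-20, 13.2), (-18, 13.2), (-16, 13.4), (-14, 13.5), (-12, 13.2), (-10, 13.3), (-8, 13.5), (-6, 13.2), (-4, 13.0), (-2, 13.2), (0, 13.2), (2, 13.3), (4, 13.2), (6, 13.6), (8, 13.2), (10, 13.5), (12, 13.4), (14, 13.6), (16, 13.4), (18, 13.7), (20, 13.6), (22, 13.1), (24, 13
[... 3882 characters left out ...]
, 13.4), (14, 13.6), (15, 13.5), (16, 18.3), (17, 23.5), (18, 24.8), (19, 25.3), (20, 25.5), (21, 25.3), (22, 25.6), (23, 25.2), (24, 25.4), (25, 25.4), (26, 8.1), (27, 7.3), (28, 7.7), (29, 7.3), (30, 7.3), (31, 7.3), (32, 7.6), (33, 7.4), (34, 7.2), (35, 7.1), (36, 7.2), (37, 7.5), (38, 7.4), (39, 7.4), (40, 7.4), (41, 7.7), (42, 7.3), (43, 7.3), (44, 7.4), (45, 7.1), (46, 0.1), (47, 0.1), (48, 0.1), (49, -0.2), (50, -0.1), (51, -0.0), (52, -0.2), (53, -0.0), (54, -0.2), (55, 0.3), (56, 0.0), (57, 0.2), (58, 0.2), (59, -0.2), (60, 0.0), (61, -0.0), (62, -0.1), (63, -0.2)]
red 431 [[nan, nan], [nan, nan], [nan, nan]] [nan nan nan]
brass 218 [[nan, nan], [nan, nan], [nan, nan]] [nan nan nan]
```

The plate measures 170.2 x 90.2 and the nest 97.4 x 50.1, which matches the given sizes. By eye s is about 0 to +1.5 mm. Now to the module.

Run:
```python
from h import *
print(arm.nose_length)
go([0.648,0.137,0.20],np.radians(-20.7-90))
```

```text
0.011
tool [ 0.589  -0.1824  0.2008] shift mm [   0.8  104.2 -307.7]
twist 28.93 q6 1.107
```

jog_arm --targets '[0, 15, -44, 0, 100, 0, 15, -44, 0, 100, 0, 15, -44, 0, 100, 0, 15, -44, 0, 100, 0, 15, -44, 0, 100, 0, 15, -44, 0, 100, 0, 14, -44, 0, 100, 0, 0, 0, 7.2, 100, 0, 0, 0, 7.2, 100, 0, 0, 0, 7.2, 100, 0, 0, 0, 7.3, 100, 0, 0, 0, 0, 100]'

```text
time_s: 3.3
tool_pos: [0.6487, 0.137, 0.2011]
ee_rot: [1.472, 1.014, -1.47]
force: [-0.5, -0.4, -0.8]
width: 1.004
```

Run:
```python
from h import *
print(tool()); snap('wrist','w2'); im,W=world('w2'); z=W[...,2]
print([(np.round(x['bbox']),round(x['p'],2)) for x in arm.look_for('wrist','module_center')])
bench=.0019
m=(z>bench+.036)&(z<bench+.055); m[:, :200]=0; m[:,312:]=0; m[300:]=0
m=m.astype(np.uint8); nl,lab,st,_=cv2.connectedComponentsWithStats(m); k=1+np.argmax(st[1:,4]); print(st[k])
P=W[lab==k]; print(cv2.minAreaRect(P[:,:2].astype(np.float32)),np.round(np.median(P,0),4))
```

```text
(array([0.64865319, 0.13697048, 0.20111097]), array([[ 1.14779224e-03,  9.34788124e-01, -3.55203951e-01],
       [ 2.16712017e-04, -3.55204409e-01, -9.34788629e-01],
       [-9.99999318e-01,  9.95966174e-04, -6.10280685e-04]]))
[(array([259., 196.,  30.,  80.]), 0.6)]
[ 241  162   33   73 2300]
((0.621129035949707, 0.14596304297447205), (0.029943423345685005, 0.07007041573524475), 69.28321838378906) [0.623  0.1453 0.045 ]
```

View pics/w2.png

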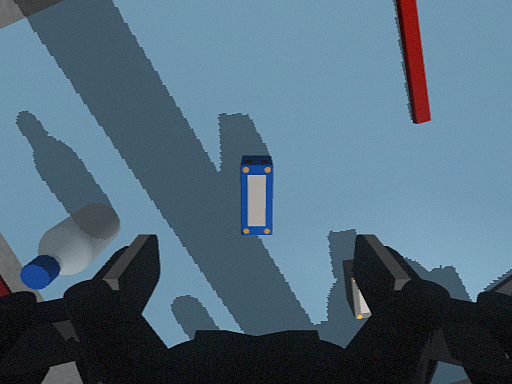

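The isolated blue module is at (257,195), white panel up, measuring 29.9 x 70.1 with its top at 44. Only loose parts in the bowls and box resemble it. I'll grip it 5 mm off centre, towards what will be the toe end.

Run:
```python
from h import *
go([0.6258,0.1442,0.028],np.radians(-20.72-90))
```

```text
tool [0.6486 0.137  0.2009] shift mm [172.9 -23.9   1.4]
twist 0.15 q6 2.12
```

jog_arm --targets '[0, -24, 1.4, 0, 60, 20, 0, 0, 0.1, 60, 40, 0, 0, 0, 60, 40, 0, 0, 0, 60, 40, 0, 0, 0, 60, 20, 0, 0, 0, 60, 13, 0, 0, 0, 60, 0, 0, 0, 0, 60, 0, 0, 0, 0, 60]' --newtons 25

```text
time_s: 4.3
tool_pos: [0.6262, 0.1449, 0.0283]
ee_rot: [1.473, 1.014, -1.47]
force: [-0.3, 0.7, 0.4]
width: 0.598
```

Run:
```python
from h import *
print(arm.sense()['force'])
go([0.6258,0.1442,0.028],np.radians(-20.72-90)); snap('wrist','w3')
```

```text
[-0.3039352   0.70497567  0.40832062]
tool [0.6262 0.1449 0.0283] shift mm [ 0.3 -0.2  0.8]
twist -0.1 q6 2.143
```

View pics/w3.png

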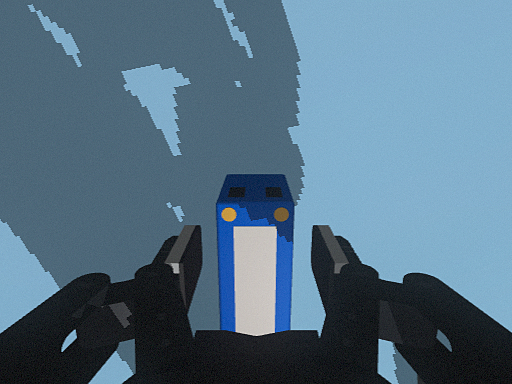

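The module sits centred between the pads, so I close gently.

jog_arm --targets '[0, 0, 0, 0, 45, 0, 0, 0, 0, 38, 0, 0, 0, 0, 30, 0, 0, 0, 0, 20, 0, 0, 0, 0, 10, 0, 0, 0, 0, 10, 0, 0, 0, 0, 10]' --newtons 25

```text
time_s: 5.05
tool_pos: [0.6262, 0.145, 0.0286]
ee_rot: [1.474, 1.014, -1.47]
force: [0.0, 0.1, 6.5]
width: 0.349
```

jog_arm --targets '[-5, 0, 0, 0, 10, -15, 0, 0, 0, 10, -40, 0, 0, 0, 10, -40, 0, 0, 0, 10, -20, 0, 0, 0, 10, 0, 0, 0, 0, 10]'

```text
time_s: 5.65
tool_pos: [0.6277, 0.1453, 0.152]
ee_rot: [1.478, 1.011, -1.465]
force: [1.2, -0.5, -2.1]
width: 0.346
```

Run:
```python
from h import *
print(arm.sense()['force'],arm.sense()['width']); snap('wrist','w4'); snap('side','s4'); snap('top','t4')
z=np.load('fx.npz'); print(z['c'],z['ex'])
im=cv2.imread('pics/s4.png')
cv2.imwrite('pics/s4c.png',cv2.resize(im[120:270,80:280],None,fx=4,fy=4,interpolation=cv2.INTER_CUBIC))
```

```text
[ 1.23753381 -0.50312091 -2.0613738 ] 0.3456965683871546
[ 0.5526154  -0.18838558] [-0.98888163 -0.14870485]
```

View pics/w4.png

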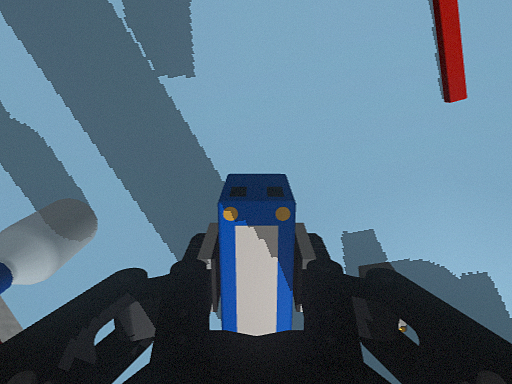

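View pics/s4c.png

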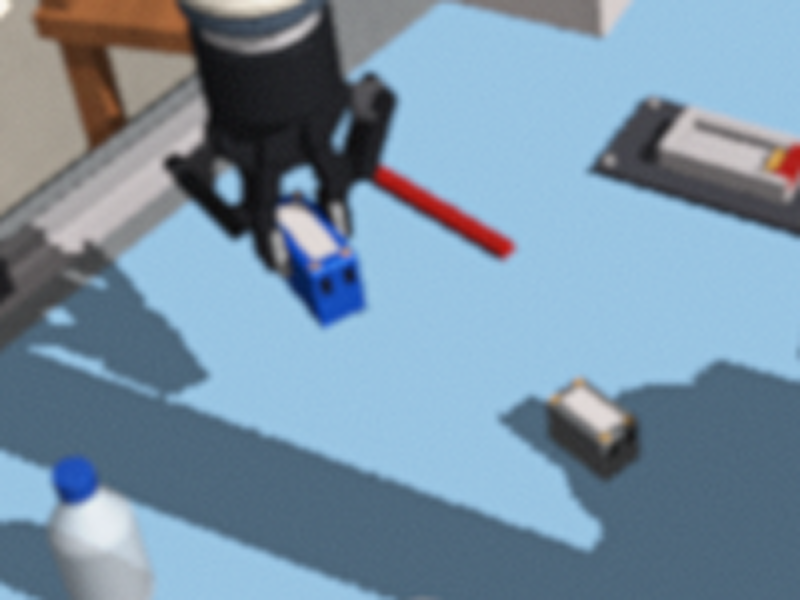

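Held level, with the same view as before the lift. Next I hover over the nest, with the module centre at fixture x=-1 (toe end 4 mm over the toe wall), before tilting it against the toe wall's edge.

```bash
cat >> h.py <<'E'
FX=np.load('fx.npz')
def fgo(x,y,z):
    p=FX['c']+x/1e3*FX['ex']+y/1e3*FX['ey']; go([p[0],p[1],z/1e3],np.radians(8.55-90))
def ftool():
    p,R=tool(); d=p[:2]-FX['c']; s=arm.sense(); f=np.array(s['force']); 
    print('f-frame mm',np.round([d@FX['ex']*1e3,d@FX['ey']*1e3,p[2]*1e3],2),'F fx,fy,z',np.round([f[:2]@FX['ex'],f[:2]@FX['ey'],f[2]],2),'w',round(float(s['width'])*85,2),'t',s['time_s'])
E
python3 - <<'E'
from h import *
fgo(-6,0,150)
E
```

```text
tool [0.6246 0.1446 0.1466] shift mm [ -3.2  56.7 333.9]
twist -29.42 q6 2.144
```

jog_arm --targets '[-1, 7, 42, 0, 10, -1, 7, 42, 0, 10, -1, 7, 42, 0, 10, 0, 7, 42, 0, 10, 0, 7, 42, 0, 10, 0, 7, 42, 0, 10, 0, 7, 41, 0, 10, 0, 7.7, 41, 0, 10, 0, 0, 0, -7.4, 10, 0, 0, 0, -7.4, 10, 0, 0, 0, -7.3, 10, 0, 0, 0, -7.3, 10]'

```text
time_s: 7.0
tool_pos: [0.558, -0.1873, 0.1483]
ee_rot: [1.095, 1.282, -1.097]
force: [0.7, 0.6, -1.9]
width: 0.349
```

jog_arm --targets '[0, 0, 0, 0, 10, 0, 0, 0, 0, 10]'

```text
time_s: 7.2
tool_pos: [0.5586, -0.1872, 0.149]
ee_rot: [1.101, 1.277, -1.102]
force: [0.5, -0.5, -2.0]
width: 0.346
```

Run:
```python
from h import *
ftool(); fgo(-6,0,75)
```

```text
f-frame mm [ -6.14  -0.32 149.04] F fx,fy,z [-0.46  0.61 -2.04] w 29.42 t 7.2
tool [ 0.5586 -0.1872  0.149 ] shift mm [74.   0.   0.4]
twist -0.21 q6 1.082
```

jog_arm --targets '[30, 0, 0.4, -0.2, 10, 30, 0, 0, 0, 10, 10, 0, 0, 0, 10, 4, 0, 0, 0, 10, 0, 0, 0, 0, 10, 0, 0, 0, 0, 10]'

```text
time_s: 7.8
tool_pos: [0.5602, -0.1881, 0.0774]
ee_rot: [1.097, 1.276, -1.096]
force: [0.3, 0.4, -1.8]
width: 0.346
```

Run:
```python
from h import *
ftool(); snap('wrist','w5'); snap('side','s5')
im=cv2.imread('pics/s5.png')
cv2.imwrite('pics/s5c.png',cv2.resize(im[100:220,200:340],None,fx=5,fy=5,interpolation=cv2.INTER_CUBIC))
im,W=world('w5'); z=W[...,2]; print(np.round(np.nanmedian(z[20:60,330:420]),4))
P=W[...,:2]-FX['c']; f=np.stack([P@FX['ex'],P@FX['ey']],-1)*1e3
m=(z>.02)&(z<.032); m[:,:100]=0;m[:,412:]=0
if m.any(): print('nest',np.round(np.nanpercentile(f[m],[1,99],axis=0),1),m.sum())
b=(z>.085)&(z<.11); hs=cv2.cvtColor(im,cv2.COLOR_RGB2HSV); b&=(hs[...,0]>105)&(hs[...,0]<130)&(hs[...,1]>120)
print('mod',np.round(np.nanpercentile(f[b],[1,99],axis=0),1),np.round(np.nanpercentile(z[b],[2,50,98]),4),b.sum())
```

```text
f-frame mm [-7.57  0.9  77.37] F fx,fy,z [-0.35 -0.32 -1.85] w 29.42 t 7.8
0.0018
nest [[-42.4 -25.2]
 [ -1.7  24.3]] 2351
mod [[-36.9 -12.6]
 [ 20.2  16.7]] [0.0882 0.0938 0.095 ] 5281
```

View pics/w5.png

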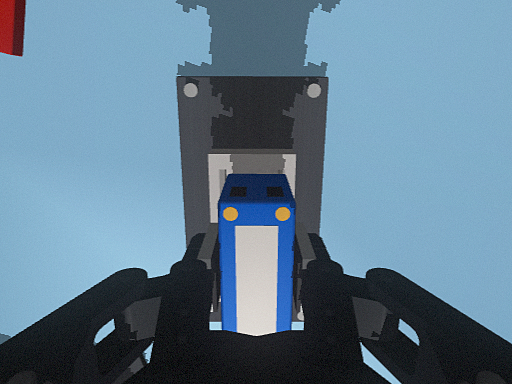

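View pics/s5c.png

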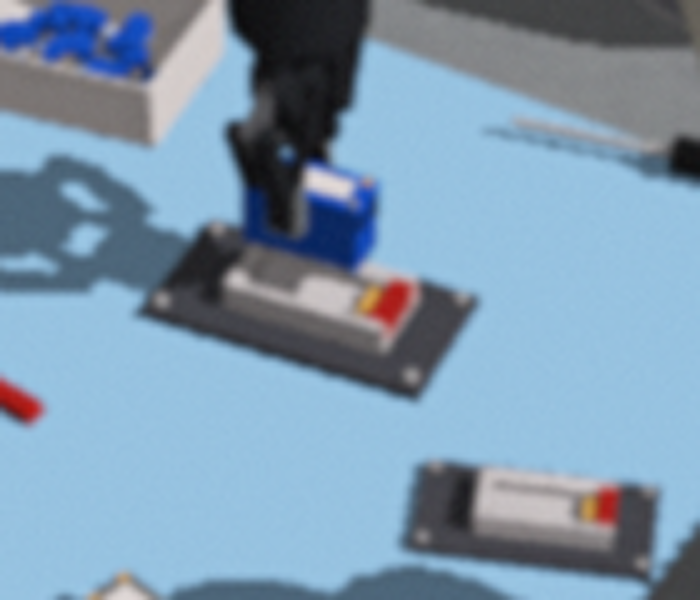

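jog_arm --targets '[8, 0, -1.8, 0, 10, 7, 0, 0, 0, 10, 0, 0, 0, 0, 10, 0, 0, 0, 0, 10, 0, 0, 0, 0, 10, 0, 0, 0, 0, 10]'

```text
time_s: 8.5
tool_pos: [0.5593, -0.1861, 0.0614]
ee_rot: [1.096, 1.277, -1.096]
force: [-0.3, -1.0, -1.8]
width: 0.348
```

```bash
cat >> h.py <<'E'
def fframe(fn):
    im,W=world(fn); P=W[...,:2]-FX['c']; f=np.stack([P@FX['ex'],P@FX['ey'],W[...,2]],-1)*1e3; return im,f
E
python3 - <<'E'
from h import *
ftool(); snap('wrist','w6'); ftool()
im,f=fframe('w6'); z=f[...,2]
cv2.imwrite('pics/w6c.png',cv2.resize(cv2.cvtColor(im[60:260,150:360],cv2.COLOR_RGB2BGR),None,fx=3,fy=3,interpolation=cv2.INTER_CUBIC))
m=(z>20)&(z<31)&(f[...,0]<-38); m[:,:100]=0;m[:,412:]=0
print('nest toe strip y',np.round(np.nanpercentile(f[m],[1,99],axis=0),1),m.sum())
m=(z>4)&(z<14)&(f[...,0]<-50)&(f[...,0]>-80)&(abs(f[...,1])<55); print('plate y',np.round(np.nanpercentile(f[m],[1,99],axis=0),1),m.sum())
hs=cv2.cvtColor(im,cv2.COLOR_RGB2HSV); b=(hs[...,0]>105)&(hs[...,0]<130)&(hs[...,1]>120)
for lo,hi in((33,45),(45,60),(60,72),(72,85)):
    q=b&(z>lo)&(z<hi)
    if q.any(): print('mod',lo,hi,np.round(np.nanpercentile(f[q],[1,99],axis=0),1).tolist(),q.sum())
E
```

```text
f-frame mm [-6.97 -1.24 61.45] F fx,fy,z [ 0.41  1.   -1.76] w 29.6 t 8.5
f-frame mm [-6.96 -1.22 61.47] F fx,fy,z [-1.    0.39 -1.52] w 29.63 t 8.55
nest toe strip y [[-42.4 -24.9  20.6]
 [-38.1  24.   28.4]] 982
plate y [[-79.8 -44.3   7.4]
 [-50.2  43.4  12.4]] 8943
mod 33 45 [[-36.4, -14.3, 35.5], [-35.5, 13.7, 44.9]] 285
mod 45 60 [[-36.4, -14.3, 45.1], [-35.6, 13.9, 59.9]] 546
mod 60 72 [[-36.5, -16.3, 60.2], [-18.1, 13.9, 71.8]] 345
mod 72 85 [[-36.2, -14.7, 72.9], [21.1, 14.6, 79.1]] 5161
```

View pics/w6c.png

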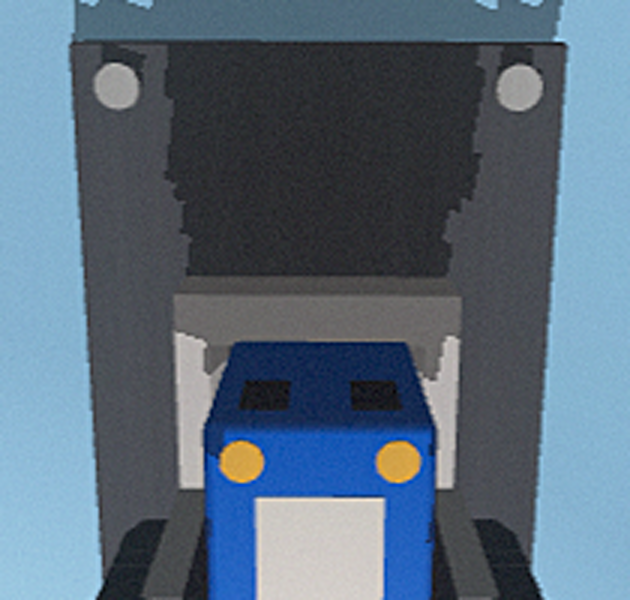

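Aligned in the same picture: module face centre y=-0.25, nest y=-0.45, toe end at x=-36.4. I lower it until it touches the toe wall.

jog_arm --targets '[2, 0, 0, 0, 10, 2, 0, 0, 0, 10, 1, 0, 0, 0, 10, 0.5, 0, 0, 0, 10, 0.5, 0, 0, 0, 10, 0, 0, 0, 0, 10]'

```text
time_s: 9.15
tool_pos: [0.5592, -0.1861, 0.0553]
ee_rot: [1.096, 1.277, -1.096]
force: [-0.8, -0.1, -0.8]
width: 0.344
```

jog_arm --targets '[0.5, 0, 0, 0, 10, 0.5, 0, 0, 0, 10, 0, 0, 0, 0, 10]'

```text
time_s: 9.45
tool_pos: [0.5592, -0.1861, 0.0546]
ee_rot: [1.096, 1.277, -1.096]
force: [-1.4, 0.1, 2.4]
width: 0.349
```

jog_arm --targets '[0.5, 0, 0, 0, 10, 0.5, 0, 0, 0, 10, 0, 0, 0, 0, 10]'

```text
time_s: 9.75
tool_pos: [0.5592, -0.1862, 0.0544]
ee_rot: [1.096, 1.277, -1.096]
force: [-4.0, 1.3, 10.3]
width: 0.347
```

jog_arm --targets '[0, 0, 0, 0, 10, 0, 0, 0, 0, 10]' --newtons 20

```text
time_s: 9.95
tool_pos: [0.5592, -0.1862, 0.0544]
ee_rot: [1.096, 1.277, -1.096]
force: [-4.2, 1.1, 11.1]
width: 0.348
```

jog_arm --targets '[0.4, 0, 0, 0, 10, 0.3, 0, 0, 0, 10, 0, 0, 0, 0, 10]'

```text
time_s: 10.25
tool_pos: [0.5591, -0.1862, 0.0542]
ee_rot: [1.096, 1.277, -1.096]
force: [-6.0, 1.2, 16.8]
width: 0.348
```

```bash
cat >> h.py <<'E'
def pitch(fn):
    im,f=fframe(fn); z=f[...,2]
    hs=cv2.cvtColor(im,cv2.COLOR_RGB2HSV); 
    # top face: pixels with normal mostly up: fit plane z=a x+b y+c robustly
    b=((hs[...,0]>105)&(hs[...,0]<130)&(hs[...,1]>120))|((hs[...,1]<40)&(hs[...,2]>120))
    b[:,:200]=0;b[:,312:]=0
    b&=(abs(f[...,1])<14)&(z>50)&np.isfinite(z)
    P=f[b]; zt=np.percentile(P[:,2],50); P=P[abs(P[:,2]-zt)<9]
    # drop end-face: ransac
    best=None; rng=np.random.default_rng(0)
    for _ in range(200):
        q=P[rng.choice(len(P),3,False)]; A=np.c_[q[:,:2],np.ones(3)]
        try: c=np.linalg.solve(A,q[:,2])
        except Exception: continue
        if abs(c[0])>.6: continue
        i=abs(np.c_[P[:,:2],np.ones(len(P))]@c-P[:,2])<.8
        if best is None or i.sum()>best.sum(): best=i
    Q=P[best]; c=np.linalg.lstsq(np.c_[Q[:,:2],np.ones(len(Q))],Q[:,2],rcond=None)[0]
    print('pitch deg (toe up +)',round(np.degrees(np.arctan(-c[0])),2),'roll',round(np.degrees(np.arctan(c[1])),2),'top x range',np.round(np.percentile(Q[:,0],[1,99]),1),'y',np.round(np.percentile(Q[:,1],[1,99]),1),'z at x=-6: %.1f'%(c[2]-6*c[0]),len(Q))
E
python3 - <<'E'
from h import *
ftool(); snap('wrist','w7'); pitch('w6'); pitch('w7'); pitch('w5')
E
```

```text
f-frame mm [-6.76 -1.15 54.2 ] F fx,fy,z [ 5.73 -2.11 16.84] w 29.61 t 10.25
pitch deg (toe up +) -0.48 roll -0.01 top x range [-35.7  22.2] y [-13.7  13.7] z at x=-6: 77.9 7176
pitch deg (toe up +) 0.09 roll -0.09 top x range [-35.4  22.7] y [-13.7  13.7] z at x=-6: 70.7 7213
pitch deg (toe up +) -0.1 roll -0.02 top x range [-36.2  21.7] y [-12.2  13.8] z at x=-6: 94.1 6807
```

At 18 N there is no rotation in the pads, so I won't force it. Instead I back off, shift 3 mm towards the toe, and let the module pivot down onto the toe edge by loosening the grip. Then I regrip it tilted, nearer the toe end for more leverage.

jog_arm --targets '[-2, 0, 0, 0, 10, -2, 0, 0, 0, 10, 0, 3, 0, 0, 10, 1, 0, 0, 0, 10, 0.5, 0, 0, 0, 10, 0, 0, 0, 0, 10]'

```text
time_s: 10.9
tool_pos: [0.5619, -0.1855, 0.0547]
ee_rot: [1.096, 1.278, -1.097]
force: [-0.2, -0.9, -2.1]
width: 0.35
```

Run:
```python
from h import *
ftool()
```

```text
f-frame mm [-9.62 -1.47 54.71] F fx,fy,z [ 0.28  0.82 -2.08] w 29.72 t 10.9
```

jog_arm --targets '[0.3, 0, 0, 0, 34.5, 0, 0, 0, 0, 35, 0, 0, 0, 0, 35.5, 0, 0, 0, 0, 36]'

```text
time_s: 11.3
tool_pos: [0.5623, -0.1857, 0.055]
ee_rot: [1.096, 1.277, -1.096]
force: [-1.1, -0.4, 1.1]
width: 0.357
```

Run:
```python
from h import *
ftool(); snap('wrist','w8'); pitch('w8')
```

```text
f-frame mm [-9.97 -1.21 54.98] F fx,fy,z [1.14 0.19 1.1 ] w 30.34 t 11.3
pitch deg (toe up +) 10.52 roll 0.16 top x range [-30.7  29.3] y [-13.7  13.7] z at x=-6: 66.6 6177
```

It is resting at 10.5°, toe up, with its pusher end low in the pocket. I regrip about 17 mm from the centre, towards the toe.

jog_arm --targets '[0, 0, 0, 0, 42, 0, 3, 0, 0, 42, 2, 3, 0, 0, 42, 3, 0, 0, 0, 42, 0, 0, 0, 0, 38, 0, 0, 0, 0, 34, 0, 0, 0, 0, 25, 0, 0, 0, 0, 10, 0, 0, 0, 0, 10]' --newtons 20

```text
time_s: 12.25
tool_pos: [0.568, -0.1847, 0.0498]
ee_rot: [1.096, 1.278, -1.096]
force: [-0.7, 0.5, -0.9]
width: 0.347
```

Run:
```python
from h import *
ftool(); snap('wrist','w9'); pitch('w9'); snap('side','s9')
im=cv2.imread('pics/s9.png')
cv2.imwrite('pics/s9c.png',cv2.resize(im[100:220,200:340],None,fx=5,fy=5,interpolation=cv2.INTER_CUBIC))
```

```text
f-frame mm [-15.74  -1.37  49.78] F fx,fy,z [ 0.61 -0.61 -0.85] w 29.47 t 12.25
pitch deg (toe up +) 10.32 roll -0.18 top x range [-31.1  17. ] y [-13.7  13.7] z at x=-6: 66.9 5265
```

View pics/s9c.png

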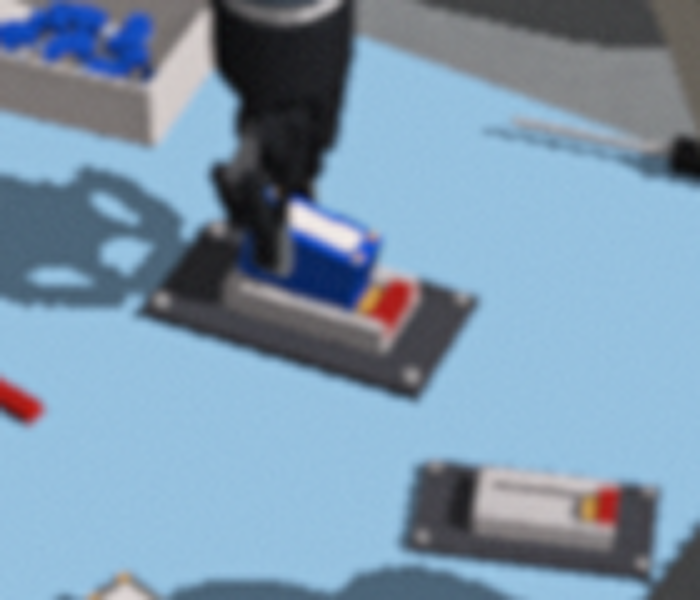

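View pics/w9.png

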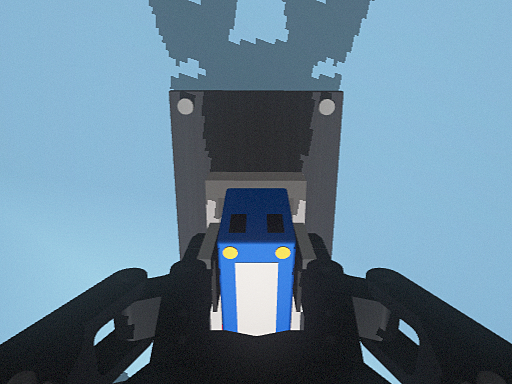

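jog_arm --targets '[-0.3, -0.5, 0, 0, 10, 0, -0.5, 0, 0, 10, 0, -0.5, 0, 0, 10, 0, -0.5, 0, 0, 10, 0, 0, 0, 0, 10]'

```text
time_s: 12.85
tool_pos: [0.5661, -0.185, 0.0502]
ee_rot: [1.096, 1.277, -1.096]
force: [-0.1, 0.9, -0.5]
width: 0.346
```

jog_arm --targets '[0, -0.5, 0, 0, 10, 0, 0, 0, 0, 10]'

```text
time_s: 13.05
tool_pos: [0.566, -0.1851, 0.0502]
ee_rot: [1.097, 1.277, -1.096]
force: [1.9, 1.2, -1.8]
width: 0.347
```

jog_arm --targets '[0, -0.5, 0, 0, 10, 0, 0, 0, 0, 10]'

```text
time_s: 13.25
tool_pos: [0.5658, -0.1852, 0.0503]
ee_rot: [1.097, 1.276, -1.096]
force: [3.3, 1.8, -2.7]
width: 0.346
```

jog_arm --targets '[0, -0.5, 0, 0, 10, 0, 0, 0, 0, 10]'

```text
time_s: 13.45
tool_pos: [0.5652, -0.1853, 0.0503]
ee_rot: [1.097, 1.276, -1.096]
force: [5.0, 2.1, -1.4]
width: 0.343
```

jog_arm --targets '[0, -0.5, 0, 0, 10, 0, 0, 0, 0, 10]'

```text
time_s: 13.65
tool_pos: [0.5647, -0.1854, 0.0503]
ee_rot: [1.097, 1.276, -1.096]
force: [4.9, 1.0, -1.9]
width: 0.345
```

Run:
```python
from h import *
ftool()
```

```text
f-frame mm [-12.36  -1.2   50.33] F fx,fy,z [-5.02 -0.25 -1.92] w 29.34 t 13.65
```

Pusher contact is at tool x≈-13.7. The 4–5 N preload has been passed and it is now moving. I continue to about 6 mm of stroke.

jog_arm --targets '[0, -0.5, 0, 0, 10, 0, -0.5, 0, 0, 10, 0, -0.5, 0, 0, 10, 0, -0.5, 0, 0, 10, 0, 0, 0, 0, 10]'

```text
time_s: 14.15
tool_pos: [0.5631, -0.1857, 0.0506]
ee_rot: [1.097, 1.275, -1.095]
force: [4.5, 2.0, 0.0]
width: 0.35
```

jog_arm --targets '[0, -0.5, 0, 0, 10, 0, -0.5, 0, 0, 10, 0, -0.5, 0, 0, 10, 0, 0, 0, 0, 10]'

```text
time_s: 14.55
tool_pos: [0.562, -0.1859, 0.0508]
ee_rot: [1.097, 1.275, -1.095]
force: [5.9, 3.3, -0.6]
width: 0.347
```

Run:
```python
from h import *
ftool(); snap('wrist','w10'); pitch('w10'); snap('side','s10')
im=cv2.imread('pics/s10.png')
cv2.imwrite('pics/s10c.png',cv2.resize(im[100:220,200:340],None,fx=5,fy=5,interpolation=cv2.INTER_CUBIC))
im=cv2.imread('pics/w10.png')
cv2.imwrite('pics/w10c.png',cv2.resize(im[150:280,180:330],None,fx=4,fy=4,interpolation=cv2.INTER_CUBIC))
```

```text
f-frame mm [-9.65 -1.01 50.75] F fx,fy,z [-6.33 -2.34 -0.62] w 29.5 t 14.55
pitch deg (toe up +) 11.42 roll 0.45 top x range [-24.8  23.8] y [-13.7  13.7] z at x=-6: 69.0 5291
```

View pics/s10c.png

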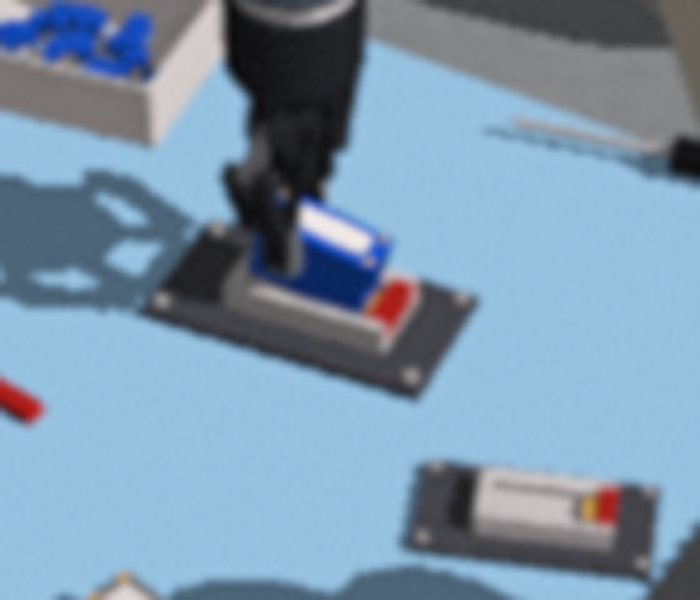

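View pics/w10c.png

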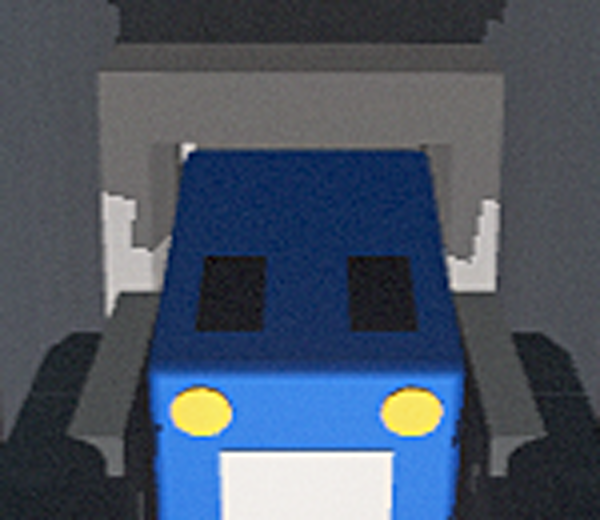

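```bash
cat >> h.py <<'E'
def toe(fn):
    im,f=fframe(fn); hs=cv2.cvtColor(im,cv2.COLOR_RGB2HSV); z=f[...,2]
    blue=(hs[...,0]>105)&(hs[...,0]<130)&(hs[...,1]>120)
    q=blue&(abs(f[...,1])<13); q[:,:200]=0;q[:,312:]=0
    r=[]
    for c in range(236,280,4):
        col=np.where(q[:,c])[0]
        if len(col): r.append(f[col[1],c])
    print('toe bottom corner',np.round(np.median(r,0),2))
    w=(~blue)&(z>24)&(z<30)&(abs(f[...,1])<13); w[:,:200]=0;w[:,312:]=0
    print('toe wall top x',np.round(np.nanpercentile(f[w][:,0],[2,98]),2), 'z',np.round(np.nanmedian(z[w]),2))
E
python3 - <<'E'
from h import *
toe('w9');toe('w10')
E
```

```text
toe bottom corner [-38.77  -0.31  30.64]
toe wall top x [-42.32 -38.49] z 26.81
toe bottom corner [-3.301e+01  2.000e-02  3.281e+01]
toe wall top x [-42.24 -33.16] z 26.87
```

jog_arm --targets '[0, -0.5, 0, 0, 10, 0, -0.5, 0, 0, 10, 0, -0.5, 0, 0, 10, 0, -0.5, 0, 0, 10, 0, 0, 0, 0, 10]'

```text
time_s: 15.15
tool_pos: [0.5604, -0.1863, 0.0509]
ee_rot: [1.098, 1.274, -1.094]
force: [6.5, 3.9, -0.6]
width: 0.349
```

Run:
```python
from h import *
ftool(); snap('wrist','w11'); pitch('w11'); toe('w11')
im=cv2.imread('pics/w11.png')
cv2.imwrite('pics/w11c.png',cv2.resize(im[150:280,180:330],None,fx=4,fy=4,interpolation=cv2.INTER_CUBIC))
```

```text
f-frame mm [-8.04 -0.94 50.93] F fx,fy,z [-6.98 -2.94 -0.59] w 29.64 t 15.15
pitch deg (toe up +) 11.6 roll -0.03 top x range [-23.1  25.3] y [-13.6  13.7] z at x=-6: 69.5 5323
toe bottom corner [-31.66   0.1   32.13]
toe wall top x [-42.21 -33.23] z 26.93
```

View pics/w11c.png

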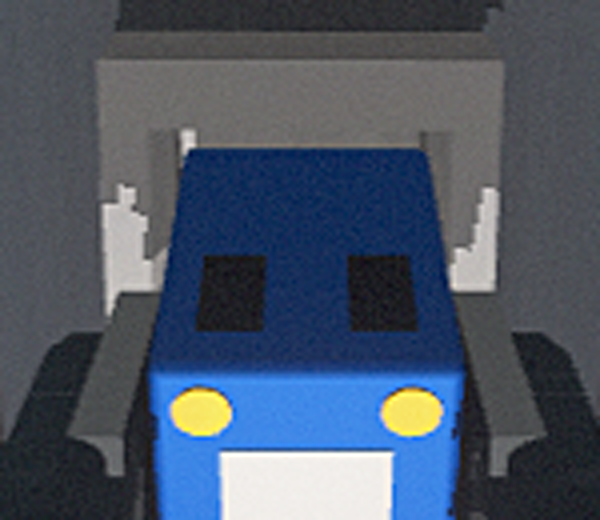

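Everything agrees with s≈0: pusher contact at about 32.9 and the toe wall's inner edge at about -33.2. The toe corner is now at -31.6, so it is clear of the wall. I begin rocking down along the module's arc: each 1 mm down comes with about 0.7 mm towards the toe.

jog_arm --targets '[0.5, 0.2, 0, 0, 10, 0.5, 0.2, 0, 0, 10, 0, 0, 0, 0, 10]'

```text
time_s: 15.5
tool_pos: [0.561, -0.1863, 0.0503]
ee_rot: [1.097, 1.274, -1.094]
force: [7.1, 4.1, 4.0]
width: 0.347
```

jog_arm --targets '[0.5, 0.3, 0, 0, 10, 0, 0, 0, 0, 10]'

```text
time_s: 15.7
tool_pos: [0.5611, -0.1863, 0.05]
ee_rot: [1.097, 1.274, -1.095]
force: [5.3, 3.7, 7.0]
width: 0.349
```

Run:
```python
from h import *
ftool(); snap('wrist','w12'); pitch('w12'); toe('w12')
```

```text
f-frame mm [-8.75 -0.82 49.99] F fx,fy,z [-5.82 -2.88  6.97] w 29.63 t 15.7
pitch deg (toe up +) 11.47 roll 0.06 top x range [-24.   24.5] y [-13.7  13.8] z at x=-6: 68.4 5216
toe bottom corner [-32.17   0.22  32.18]
toe wall top x [-42.22 -32.41] z 26.92
```

jog_arm --targets '[0.5, -0.5, -0.3, 0, 10, 0.5, -0.2, 0, 0, 10, 0, 0, 0, 0, 10]'

```text
time_s: 16.05
tool_pos: [0.5613, -0.1862, 0.0496]
ee_rot: [1.098, 1.272, -1.094]
force: [6.7, 4.2, 9.8]
width: 0.34
```

Run:
```python
from h import *
ftool(); snap('wrist','w13'); pitch('w13'); toe('w13')
```

```text
f-frame mm [-8.89 -0.82 49.61] F fx,fy,z [-7.22 -3.18  9.77] w 28.88 t 16.05
pitch deg (toe up +) 11.25 roll -0.29 top x range [-24.1  24.2] y [-13.7  13.8] z at x=-6: 68.1 5192
toe bottom corner [-32.29   0.26  31.65]
toe wall top x [-42.25 -33.45] z 26.92
```

jog_arm --targets '[0.4, -0.6, 0, 0, 10, 0.4, -0.6, 0, 0, 10, 0, 0, 0, 0, 10]'

```text
time_s: 16.4
tool_pos: [0.5613, -0.1863, 0.0495]
ee_rot: [1.099, 1.27, -1.092]
force: [9.5, 6.2, 12.3]
width: 0.346
```

Run:
```python
from h import *
ftool(); snap('wrist','w14'); pitch('w14'); toe('w14')
```

```text
f-frame mm [-8.93 -0.76 49.48] F fx,fy,z [-10.35  -4.66  12.35] w 29.45 t 16.4
pitch deg (toe up +) 10.7 roll 0.32 top x range [-24.3  23.9] y [-13.7  13.7] z at x=-6: 67.9 5347
toe bottom corner [-32.29   0.32  31.44]
toe wall top x [-42.27 -33.54] z 26.94
```

Run:
```python
from h import *
ftool(); p,R=tool(); print('tooly yaw',np.degrees(np.arctan2(R[1,1],R[0,1])),'tilt comps',np.round(np.degrees(R[2,1:]),2)); print(np.round(arm.sense()['moment'],3))
im,f=fframe('w14'); z=f[...,2]; hs=cv2.cvtColor(im,cv2.COLOR_RGB2HSV)
b=(hs[...,0]>105)&(hs[...,0]<130)&(hs[...,1]>120)&(z>66)&(z<77)&(abs(f[...,1])<20)
for x in (-20,-12,-4,4,12,20):
    q=b&(abs(f[...,0]-x)<3); print(x,np.round(np.nanpercentile(f[q][:,1],[0.5,99.5]),2) if q.any() else None)
m=(z>24)&(z<30)&~b&(abs(f[...,1])<30)
for x in (-40,-36,-30,-26): 
    q=m&(abs(f[...,0]-x)<1.5); print('nest',x,np.round(np.nanpercentile(f[q][:,1],[.5,99.5]),2) if q.any() else None)
m=(z>6)&(z<12)&(abs(f[...,1])<52)
for x in (-80,-70,-60,-50):
    q=m&(abs(f[...,0]-x)<2); print('plate',x,np.round(np.nanpercentile(f[q][:,1],[.5,99.5]),2) if q.any() else None)
```

```text
f-frame mm [-8.86 -0.77 49.44] F fx,fy,z [-10.13  -4.37  12.07] w 29.48 t 16.45
tooly yaw 8.698357296104726 tilt comps [0.42 0.14]
[ 1.134 -1.142 -0.122]
-20 [-14.43  15.15]
-12 [-14.46  15.09]
-4 [-14.39  15.17]
4 [-14.04  15.13]
12 None
20 None
nest -40 [-25.06  24.26]
nest -36 [-25.25  24.38]
nest -30 [-25.04  24.28]
nest -26 [-25.2   24.48]
plate -80 [-44.9   44.05]
plate -70 [-44.7   43.79]
plate -60 [-44.54  43.8 ]
plate -50 [-44.9  43.9]
```

jog_arm --targets '[0, 0, -0.5, 0, 10, 0, 0, -0.5, 0, 10, 0, 0, 0, 0, 10]'

```text
time_s: 16.75
tool_pos: [0.5613, -0.1861, 0.0495]
ee_rot: [1.097, 1.269, -1.092]
force: [8.6, 1.6, 11.5]
width: 0.35
```

jog_arm --targets '[0.4, 0, 0, 0, 10, 0.4, 0, 0, 0, 10, 0, 0, 0, 0, 10]'

```text
time_s: 17.05
tool_pos: [0.5616, -0.1861, 0.0488]
ee_rot: [1.098, 1.269, -1.092]
force: [9.8, 1.5, 11.7]
width: 0.352
```

Run:
```python
from h import *
ftool(); snap('wrist','w15'); pitch('w15'); toe('w15')
```

```text
f-frame mm [-9.22 -0.93 48.82] F fx,fy,z [-9.92 -0.02 11.71] w 29.9 t 17.05
pitch deg (toe up +) 10.17 roll 0.06 top x range [-24.9  23. ] y [-13.7  13.7] z at x=-6: 67.4 5423
toe bottom corner [-32.57   0.15  30.52]
toe wall top x [-42.21 -33.46] z 26.89
```

jog_arm --targets '[0, -0.6, 0, 0, 10, 0.4, -0.2, 0, 0, 10, 0.4, 0, 0, 0, 10, 0, 0, 0, 0, 10]'

```text
time_s: 17.5
tool_pos: [0.5617, -0.1861, 0.0484]
ee_rot: [1.099, 1.267, -1.091]
force: [10.6, 3.9, 12.4]
width: 0.346
```

Run:
```python
from h import *
ftool(); snap('wrist','w16'); pitch('w16'); toe('w16')
im=cv2.imread('pics/w16.png')
cv2.imwrite('pics/w16c.png',cv2.resize(im[150:280,180:330],None,fx=4,fy=4,interpolation=cv2.INTER_CUBIC))
```

```text
f-frame mm [-9.31 -0.87 48.43] F fx,fy,z [-11.08  -2.23  12.39] w 29.38 t 17.5
pitch deg (toe up +) 10.14 roll 0.26 top x range [-24.9  22.7] y [-13.7  13.7] z at x=-6: 67.1 5408
toe bottom corner [-32.51   0.25  29.58]
toe wall top x [-42.26 -33.22] z 26.95
```

View pics/w16c.png

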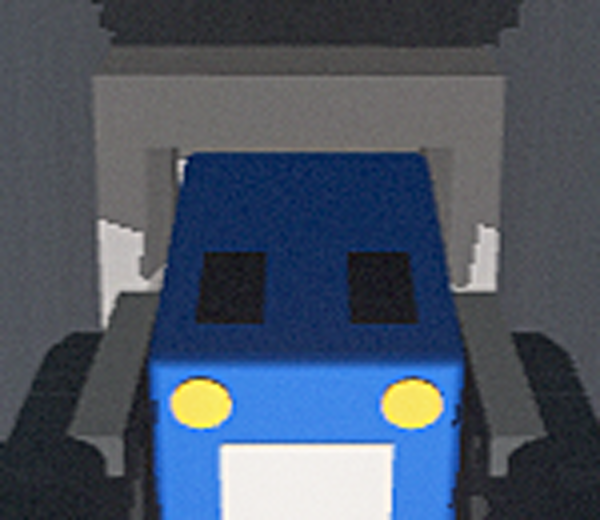

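jog_arm --targets '[0.5, 0, 0, 0, 10, 0.5, 0, -0.2, 0, 10, 0.5, 0, 0, 0, 10, 0, 0, 0, 0, 10]'

```text
time_s: 17.95
tool_pos: [0.5621, -0.1861, 0.0472]
ee_rot: [1.099, 1.266, -1.09]
force: [11.3, 4.8, 13.0]
width: 0.347
```

Run:
```python
from h import *
ftool(); snap('wrist','w17'); pitch('w17'); toe('w17')
```

```text
f-frame mm [-9.75 -0.87 47.16] F fx,fy,z [-11.91  -3.06  12.97] w 29.49 t 17.95
pitch deg (toe up +) 8.52 roll 0.05 top x range [-26.2  21.2] y [-13.7  13.7] z at x=-6: 66.0 5531
toe bottom corner [-32.5    0.23  28.51]
toe wall top x [-42.21 -33.53] z 26.93
```

The toe end is now inside the wall (8.5°, corner below the wall's top) at 13 N. I continue the rock.

jog_arm --targets '[0.5, 0.2, -0.3, 0, 10, 0.5, 0.3, 0, 0, 10, 0.5, 0.3, 0, 0, 10, 0.5, 0.3, 0, 0, 10, 0, 0, 0, 0, 10]'

```text
time_s: 18.5
tool_pos: [0.5627, -0.1859, 0.045]
ee_rot: [1.098, 1.267, -1.091]
force: [10.1, 1.5, 13.4]
width: 0.355
```

Run:
```python
from h import *
ftool(); snap('wrist','w18'); pitch('w18'); toe('w18')
```

```text
f-frame mm [-10.39  -1.    45.05] F fx,fy,z [-10.21  -0.02  13.38] w 30.15 t 18.5
pitch deg (toe up +) 6.93 roll 0.18 top x range [-27.8  19.4] y [-13.7  13.7] z at x=-6: 64.3 5537
toe bottom corner [-32.58   0.11  27.9 ]
toe wall top x [-42.27 -33.27] z 26.94
```

jog_arm --targets '[0.5, 0.35, 0, 0, 10, 0.5, 0.35, 0, 0, 10, 0.5, 0.35, 0, 0, 10, 0.5, 0.35, 0, 0, 10, 0, 0, 0, 0, 10]'

```text
time_s: 19.05
tool_pos: [0.5634, -0.1857, 0.0428]
ee_rot: [1.098, 1.268, -1.092]
force: [8.6, 1.3, 14.1]
width: 0.344
```

Run:
```python
from h import *
ftool(); snap('wrist','w19'); pitch('w19'); toe('w19')
```

```text
f-frame mm [-11.11  -1.07  42.8 ] F fx,fy,z [-8.7   0.02 14.09] w 29.28 t 19.05
pitch deg (toe up +) 4.29 roll 0.14 top x range [-29.5  17.2] y [-13.7  13.7] z at x=-6: 62.5 5652
toe bottom corner [-32.51   0.04  28.18]
toe wall top x [-42.27 -33.14] z 26.9
```

jog_arm --targets '[0.5, 0.4, 0, 0, 10, 0.5, 0.4, 0, 0, 10, 0.5, 0.4, 0, 0, 10, 0, 0, 0, 0, 10]'

```text
time_s: 19.5
tool_pos: [0.5641, -0.1856, 0.0412]
ee_rot: [1.097, 1.269, -1.092]
force: [7.4, -1.0, 13.6]
width: 0.346
```

Run:
```python
from h import *
ftool(); snap('wrist','w20'); pitch('w20'); toe('w20')
```

```text
f-frame mm [-11.8   -1.09  41.15] F fx,fy,z [-7.18  2.06 13.64] w 29.39 t 19.5
pitch deg (toe up +) 3.06 roll 0.26 top x range [-30.5  15.6] y [-13.7  13.7] z at x=-6: 61.3 5772
toe bottom corner [-32.81  -0.    28.23]
toe wall top x [-42.31 -33.36] z 26.91
```

jog_arm --targets '[0.5, 0.2, 0.1, 0, 10, 0.5, 0.2, 0, 0, 10, 0.5, 0.2, 0, 0, 10, 0, 0, 0, 0, 10]'

```text
time_s: 19.95
tool_pos: [0.5647, -0.1855, 0.0396]
ee_rot: [1.097, 1.269, -1.092]
force: [7.7, 1.2, 13.1]
width: 0.346
```

Run:
```python
from h import *
ftool(); snap('wrist','w21'); pitch('w21'); toe('w21')
```

```text
f-frame mm [-12.37  -1.02  39.64] F fx,fy,z [-7.79 -0.02 13.11] w 29.42 t 19.95
pitch deg (toe up +) 1.19 roll -0.22 top x range [-31.7  14.2] y [-13.6  13.7] z at x=-6: 60.2 5821
toe bottom corner [-32.83   0.04  28.1 ]
toe wall top x [-42.31 -33.36] z 26.9
```

jog_arm --targets '[0.4, 0.2, 0, 0, 10, 0.4, 0.2, 0, 0, 10, 0, 0, 0, 0, 10]'

```text
time_s: 20.3
tool_pos: [0.565, -0.1854, 0.0388]
ee_rot: [1.097, 1.269, -1.092]
force: [6.8, 0.2, 14.0]
width: 0.351
```

Run:
```python
from h import *
ftool(); snap('wrist','w22'); pitch('w22'); toe('w22')
```

```text
f-frame mm [-12.66  -1.07  38.8 ] F fx,fy,z [-6.77  0.78 14.02] w 29.82 t 20.3
pitch deg (toe up +) 0.73 roll 0.25 top x range [-32.2  13.3] y [-13.7  13.7] z at x=-6: 59.6 5906
toe bottom corner [-33.05   0.04  28.5 ]
toe wall top x [-42.28 -33.41] z 26.88
```

jog_arm --targets '[0.4, 0.2, 0, 0, 10, 0.3, 0.1, 0, 0, 10, 0, 0, 0, 0, 10]'

```text
time_s: 20.65
tool_pos: [0.5652, -0.1855, 0.0382]
ee_rot: [1.097, 1.269, -1.092]
force: [6.6, 1.0, 13.6]
width: 0.349
```

Run:
```python
from h import *
ftool(); snap('wrist','w23'); pitch('w23'); toe('w23')
```

```text
f-frame mm [-12.91  -1.    38.17] F fx,fy,z [-6.71 -0.02 13.58] w 29.69 t 20.65
pitch deg (toe up +) 0.2 roll 0.24 top x range [-32.6  12.8] y [-13.7  13.7] z at x=-6: 59.1 5883
toe bottom corner [-33.1    0.07  28.66]
toe wall top x [-42.33 -33.42] z 26.9
```

jog_arm --targets '[0.3, 0.3, 0, 0, 10, 0, 0.4, 0, 0, 10, 0, 0.3, 0, 0, 10, 0, 0, 0, 0, 10]'

```text
time_s: 21.1
tool_pos: [0.5653, -0.1854, 0.038]
ee_rot: [1.097, 1.271, -1.093]
force: [2.2, -0.9, 19.3]
width: 0.348
```

Run:
```python
from h import *
ftool(); snap('wrist','w24'); pitch('w24'); toe('w24')
```

```text
f-frame mm [-12.99  -1.02  38.05] F fx,fy,z [-2.04  1.22 19.31] w 29.57 t 21.1
pitch deg (toe up +) -0.01 roll 0.1 top x range [-32.8  12.8] y [-13.7  13.7] z at x=-6: 59.1 5914
toe bottom corner [-33.15   0.04  29.9 ]
toe wall top x [-42.31 -33.13] z 26.92
```

It is flat at -0.01°, and the force rose at a firm stop, so it is home against the toe wall. I unload and open.

jog_arm --targets '[-0.5, 0, 0, 0, 10, -0.5, 0, 0, 0, 10, 0, 0, 0, 0, 10, 0, 0, 0, 0, 35, 0, 0, 0, 0, 37, 0, 0, 0, 0, 40, 0, 0, 0, 0, 44, 0, 0, 0, 0, 44]'

```text
time_s: 21.95
tool_pos: [0.5617, -0.1839, 0.0359]
ee_rot: [1.096, 1.279, -1.097]
force: [-1.1, -2.2, 6.0]
width: 0.439
```

Run:
```python
from h import *
ftool(); snap('wrist','w25'); pitch('w25'); toe('w25')
```

```text
f-frame mm [-9.64 -3.12 35.86] F fx,fy,z [1.45 2.05 5.98] w 37.34 t 21.95
pitch deg (toe up +) -0.57 roll -0.02 top x range [-32.9  13.9] y [-13.7  13.7] z at x=-6: 59.1 6305
toe bottom corner [-33.1   -2.12  28.99]
toe wall top x [-42.29 -33.35] z 26.87
```

jog_arm --targets '[-2, 0, 0, 0, 44, -2, 0, 0, 0, 44, 0, 0, 2, 0, 50, 0, 0, 0, 0, 55, 0, 0, 0, 0, 55]'

```text
time_s: 22.5
tool_pos: [0.5625, -0.1858, 0.0397]
ee_rot: [1.096, 1.278, -1.096]
force: [1.2, -0.9, -0.2]
width: 0.553
```

jog_arm --targets '[-10, 0, 0, 0, 55, -20, 0, 0, 0, 55, -30, 0, 0, 0, 55, -30, 0, 0, 0, 55, -30, 0, 0, 0, 55, -10, 20, 0, 0, 55, 0, 20, 0, 0, 55, 0, 0, 0, 0, 55]'

```text
time_s: 23.3
tool_pos: [0.6047, -0.1797, 0.1717]
ee_rot: [1.096, 1.274, -1.094]
force: [-0.5, -0.3, -0.3]
width: 0.552
```

Run:
```python
from h import *
ftool(); snap('wrist','w26'); snap('side','s26'); snap('top','t26')
im,f=fframe('w26'); z=f[...,2]; hs=cv2.cvtColor(im,cv2.COLOR_RGB2HSV)
bench=np.nanmedian(z[(abs(f[...,1]-80)<20)&(abs(f[...,0])<40)])
m=(z>bench+50)&(z<bench+66)&(abs(f[...,1])<25)&(abs(f[...,0])<60); P=f[m]
c=np.linalg.lstsq(np.c_[P[:,:2],np.ones(len(P))],P[:,2],rcond=None)[0]
print('bench',bench,'top z rel',np.median(P[:,2])-bench,'pitch',-np.degrees(np.arctan(c[0])),'roll',np.degrees(np.arctan(c[1])),len(P))
print(np.round(np.percentile(P,[.5,99.5],axis=0),1), cv2.minAreaRect(P[:,:2].astype(np.float32)))
m=(z>bench+22)&(z<bench+29)&(abs(f[...,1])<30)&(abs(f[...,0])<60); print('nest',np.round(np.percentile(f[m],[.5,99.5],axis=0),1), 'rel z',np.median(z[m])-bench)
for n,b in(('s26',(100,220,200,340)),('w26',(60,330,150,370))):
    i=cv2.imread(f'pics/{n}.png')[b[0]:b[1],b[2]:b[3]]; k=600/max(i.shape[:2]); cv2.imwrite(f'pics/{n}c.png',cv2.resize(i,None,fx=k,fy=k,interpolation=cv2.INTER_CUBIC))
```

```text
f-frame mm [-52.75  -0.84 171.66] F fx,fy,z [ 0.55  0.27 -0.28] w 46.96 t 23.3
bench 0.5859627489148127 top z rel 57.63589313384223 pitch -0.7406994237104273 roll 0.02449263537142703 2878
[[-31.3 -14.8  51.7]
 [ 38.4  14.7  59.8]] ((3.7548599243164062, -0.08287334442138672), (29.975948333740234, 70.73530578613281), 89.80730438232422)
nest [[-40.1 -25.7  22.9]
 [ 56.4  24.   28.4]] rel z 25.38035365053557
```

View pics/s26c.png

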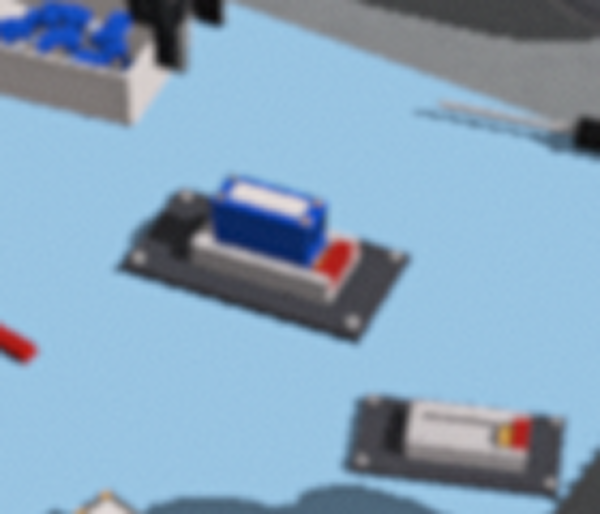

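View pics/w26c.png

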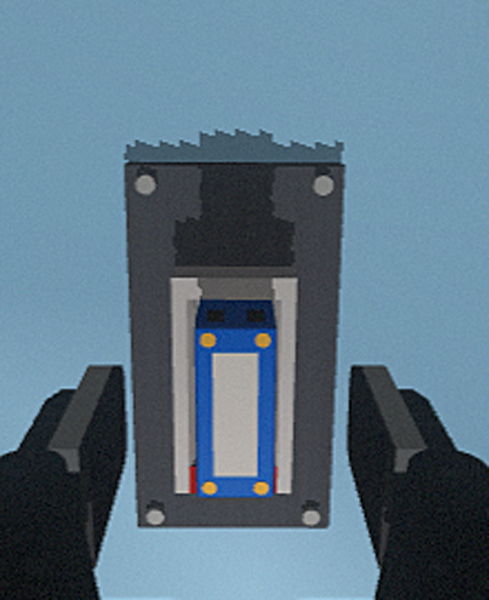

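View pics/t26.png

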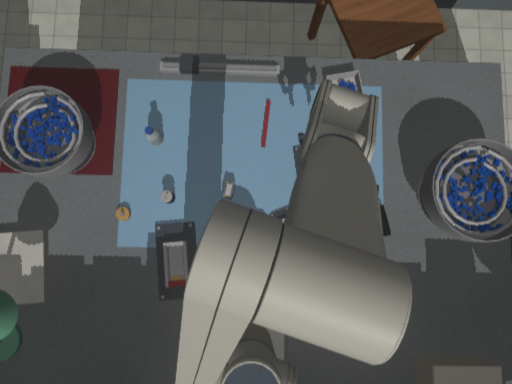

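The blue module sits in the nest and the wrist is still settling. I re-measure against the rails' plane in the same picture.

jog_arm --targets '[0, 0, 0, 0, 55, 0, 0, 0, 0, 55, 0, 0, 0, 0, 55]'

```text
time_s: 23.75
tool_pos: [0.6017, -0.1799, 0.1697]
ee_rot: [1.096, 1.278, -1.097]
force: [-0.3, -0.8, -0.5]
width: 0.552
```

Run:
```python
from h import *
ftool(); snap('wrist','w27')
im,f=fframe('w27'); z=f[...,2]
def fit(m,n):
    P=f[m]
    for _ in range(4):
        c=np.linalg.lstsq(np.c_[P[:,:2],np.ones(len(P))],P[:,2],rcond=None)[0]; r=P[:,2]-np.c_[P[:,:2],np.ones(len(P))]@c; P=P[abs(r)<max(.5,2*r.std()*.8)]
    print(n,'pitch',round(-np.degrees(np.arctan(c[0])),2),'roll',round(np.degrees(np.arctan(c[1])),2),'z at(3,0)',round(c@[3,0,1],2),len(P),np.round(np.percentile(P[:,:2],[.5,99.5],axis=0),1).tolist())
bx=(abs(f[...,0])<90)
fit(bx&(abs(f[...,1])>55)&(abs(f[...,1])<100)&(abs(z)<6),'bench')
fit((abs(f[...,0])<84)&(abs(f[...,1])<44)&(z>6)&(z<12),'plate')
fit((abs(f[...,0])<60)&(abs(f[...,1])>18.5)&(abs(f[...,1])<24.5)&(z>23)&(z<30),'rails')
fit((abs(f[...,0])<60)&(abs(f[...,1])<16)&(z>52)&(z<66),'module')
```

```text
f-frame mm [-49.84  -1.12 169.74] F fx,fy,z [ 0.39  0.74 -0.54] w 46.89 t 23.75
bench pitch 0.01 roll 0.0 z at(3,0) 1.59 6713 [[-89.2, -99.5], [83.1, 99.5]]
plate pitch 0.02 roll 0.03 z at(3,0) 9.01 5811 [[-83.3, -43.7], [83.4, 43.7]]
rails pitch -0.02 roll 0.05 z at(3,0) 26.97 817 [[-41.7, -24.4], [54.5, 24.5]]
module pitch -0.01 roll 0.26 z at(3,0) 59.18 1916 [[-32.9, -14.1], [35.2, 15.1]]
```

Seated: pitch is -0.01°, the top is 32.2 mm above the rails (32 expected), and the toe end is against the toe wall. The gripper is clear, so I hand the job in.

Run:
```python
from h import *
print(arm.close_job())
```

```text
the job is handed in; nothing more can be done
None
```

The blue module is seated in the nest of the 170 x 90 mm fixture, terminals up, and I handed the job in at about 24 s of the 64 s allowed. I got no verdict back.

**How it went:**
- My first try at tilting the module in the grip, by pressing its toe end on the toe wall, did not turn it at about 17 N on the wrist. I backed off.
- I then let the module pivot down onto the toe wall's edge and regripped it tilted at about 10°.
- I put its low end against the pusher and pushed it back roughly 5–6 mm. Pusher contact and the toe wall's edge both put the shift s at about 0.
- I rocked the other end down along its arc until it lay flat, then unloaded and opened.
- The highest wrist force I read was about 19 N, at the final seating stop.

**Last checks, gripper clear:**
- **Flatness:** pitch is -0.01° and roll is 0.26°.
- **Depth:** the module's top is 32.2 mm above the rails, where 32 mm is expected.
- **Position:** its end is against the toe wall, at x = -32.9 against an inner face at about -33.2.
- **Bystanders:** those still visible in the last top view looked unmoved; the arm hid part of it, so I could not check the whole bench.

**What disagreed:**
- One reading taken while the arm was still settling showed -0.74° of pitch; the settled reading did not.
- My early look at the fixture suggested s of 0 to 1.5 mm, before feel put it near 0.
- When the jaws opened, the tool sank about 2 mm and read about 6 N, probably the fingertips resting on a rail, until I lifted it.

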